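# Unload the curing case onto the drying rail

### The arm

A 6-joint arm with a two-finger parallel gripper is mounted at the origin on the work surface. World frame = base frame: x ahead of the robot, y to its left, z up, the work surface at z = 0. Lengths are in mm, angles in rad, forces in N, time in s.
With the tool pointing down it reaches from about 350 to 875 mm from the base axis. Payload 4.2 kg.
Tool frame: the origin (TCP) lies between the finger pads; the fingertips stand 14 mm ahead of it and the grasp point (between the pads) lies 5 mm behind it; z points along the fingers, y is the line along which they close (so a half turn about z gives the same grasp; the last joint's range is limited). The gripper opens to 85 mm and grips with 20 to 120 N. Pads are 22 mm wide; open, the fingers measure 114 mm over their backs; the gripper's body (76 mm by 85 mm) begins 54 mm behind the grasp point. The pads swing forward as they close: fully open they stand 13 mm farther back than shut.
Start: joints at [1.463, 0.385, 0.008, 0, -1.194, -0.259], TCP at [224.111, 583.415, 245.312] pointing down, gripper open.
Joint ranges: [-3.14, 3.14], [-1.21, 2.06], [-1.07, 1.41], [-3.16, 2.05], [-2.99, -0.16], [-3.1, 3.1]. Speed limits (rad/s): [2.79, 2.79, 3.14, 3.14, 3.14, 3.14].

### API

Orientations are given as a unit quaternion [x, y, z, w].
In Python, from bench import * gives the robot as it stands.
- The arm moves only by the tool carry_out, never from a script. Its argument "motion" is a list of rows, each a list of 7 numbers: the turn, a rotation vector about the tool's x, y, z in rad, then the shift along the tool's x, y, z in mm, then the opening, from -1 (shut) to 1 (fully open), so that 0 is half open. A call has 1 to 5 rows; each row is the pose to reach, as a shift and turn from the pose commanded when the call began, along the tool's axes at that moment; what a row does not reach only later rows make up. A row lasts 1/8 s, in which the tool goes at most 62.5 mm and 10.7 degrees, less where a joint would pass 70% of its speed; a pose out of reach is approached as far as the arm can. A call with a gripper value outside its range is refused whole. The fingers move at their own pace and stop on an object; the grip force is fixed at half the most. Time passes only in rows, so rows that repeat a pose let the fingers close. It gives the time, the measured TCP pose, the force, the opening and the grip force at its end, in the units of the state.
- read_state(): the state, without advancing time (a new reading comes with each control period).
- get_image(name): name is "scene" or "top" or "wrist"; returns a dict with "color" (480x640x3 uint8, blue, green, red), "mtx" (3x3 intrinsics, pixels), "position" and "orientation" of the camera in the world. Camera axes: x right, y down, z forward; pixel columns grow to the right and rows downward; lengths in mm; the calibration is good to about 2 mm. A picture is of the moment at which its call begins. There is no depth.
- job_done(): hands the job in; it is judged then, once.
The state is a dict: "clock": time; "joints": joint angles; "joint_vel": joint speeds; "joint_efforts": joint torques, N m; "position": TCP position; "ee_rot": TCP orientation; "contact_force": force on the tool from outside, world axes, zero at the start; "wrist_torque": the same for the moment, N m; "gripper_width": finger opening in mm; "grasp_force": force on a finger pad.
Only numpy, scipy, OpenCV 4.12 (cv2) and the standard library are available. Lean on these libraries where they do the work, as an engineer would, in place of code of your own. Each camera call takes 0.05 s, during which the arm holds its last target. There are 200 camera calls.

### The job

Press the green button so that the amber lid of the curing case springs open, then hang every casting that is in the case by its hook on the drying rail, all of them on the stretch between the red mark and the end nearest the case. Once they all hang there untouched, slide them along the rail until every casting is past the red mark, and leave them hanging there with the drip tray standing on the table under all of them. Finish with the empty case's lid shut and latched, and leave the paint bottle, mug and palette knife alone.

Things in the scene. Friction and masses are not known exactly. Their poses are not given: they have to be found in the camera images.
- case: grey curing case base, fixed, open-topped: 120 (x) x 300 (y) x 80 mm, walls and floor 5 mm. Origin: centre of the underside. Lid hinge on its +x side; on its -x side the latch and a grey block 60 mm wide, 96 high, reaching to x = -149 mm, with the button. The castings stand in pockets 54 x 52 mm and 45 mm deep (pitch 68 mm along its y) on its floor. Turned about a quarter turn: its -x side faces the world's -y.
- lid (a joint): lid angle, rad: 0 shut and latched, 1.75 open at its stop. Amber see-through shell 120 x 300 mm, 85 mm deep, open below, 220 g, 3 mm walls; case 167 mm high when shut. A spring throws it open when the latch lets go and holds it open. Closing takes 1 to 2 N at the edge, snapping it under the latch about 10 N downwards near the front edge.
- lid_hinge (a point): mid-point of the lid's hinge line, fixed to the case; the hinge runs along the case's y, 82 mm above the table; x axis as the case's.
- lid_edge (a point): middle of the lid's top front edge (outer surface), moving with the lid; shut it is 120 mm from the hinge towards the case's -x and 85 mm above it. Opening swings it up and over towards the case's +x.
- release_top (a point): centre of the top of the green release button, 28 mm across, 118 mm above the table, 61 mm in front (-x of the case) of the case's front wall. Press straight down: travel 6 mm, 4 N when fully down; springs back. The latch lets go after about 2 to 5 mm.
- release (a joint): how far the release button is pressed, m: 0 up, 0.006 fully down.
- rail: drying rail, fixed: a level steel bar 12 mm thick along its own y, 460 mm long, centre line 165 mm above the table, carried at its ends by posts 16 mm thick, with black end discs 32 mm across and 6 thick just inside them; feet 40 mm across. On the table two curbs run along it, inner faces at x = -52 (6 mm high) and x = +52 mm (14 high). Origin: on the table under the middle of the bar. Its +y end is the one nearest the case. Its x points roughly away from the robot.
- tray: loose aluminium drip tray standing on the table, 250 g: 70 (x) x 180 (y) x 16 mm, walls 3 mm; origin: centre of its underside. A flat arm 5 mm thick (underside z = 10) runs out from the middle of its -x side to an upright blue grip tab: centre at x = -85, 24 mm long in x, 10 mm thick in y, from z = 10 to 47 mm. It starts under the hanging-up stretch of the rail with the tab towards the robot, and slides along y between the curbs.
- mark: red mark painted as a band round the rail, 8 mm wide; origin on the bar's centre line in the middle of the band, axes as the rail's. Castings are hung on its +y side and then slid to its -y side.
- casting_a: plaster casting (small windows) on a rigid hook hanger with a blue grip tab, about 120 g. Origin: centre of the underside; z up: it stands on its block of 36 x 34 x 45 mm (x, y, z). Hook and tab: see hook_a, tab_a (alike on all four). Hook opens to +x. May be absent (None from the start). Hung, its roof rests on the bar, origin 59 mm above the table.
- hook_a (a point): middle of the hook's roof underside on casting_a, 112 mm above its origin. A steel strip (26 mm wide in y, 3 thick, centre x = -11.5) rises from the block to the roof (4 thick); a short leg (3 thick, centre x = +11.5) hangs from the roof to z = 78. A channel 20 mm wide, 34 deep, open below; the bar enters from the +x side by the 33 mm gap between block top (z = 45) and short leg, then rises into it.
- tab_a (a point): middle of the grip tab on top of casting_a, 134 mm above its origin: 8 mm thick in x, 26 mm wide in y, from z = 116 to 152 mm.
- casting_b: plaster casting (an arch) on a rigid hook hanger with a yellow grip tab, about 120 g. Origin: centre of the underside; z up: it stands on its block of 36 x 34 x 45 mm (x, y, z). Hook and tab: see hook_a, tab_a (alike on all four). Hook opens to +x. May be absent (None from the start). Hung, its roof rests on the bar, origin 59 mm above the table.
- casting_c: plaster casting (level bands) on a rigid hook hanger with a red grip tab, about 120 g. Origin: centre of the underside; z up: it stands on its block of 36 x 34 x 45 mm (x, y, z). Hook and tab: see hook_a, tab_a (alike on all four). Hook opens to +x. May be absent (None from the start). Hung, its roof rests on the bar, origin 59 mm above the table.
- casting_d: plaster casting (round windows) on a rigid hook hanger with a green grip tab, about 120 g. Origin: centre of the underside; z up: it stands on its block of 36 x 34 x 45 mm (x, y, z). Hook and tab: see hook_a, tab_a (alike on all four). Hook opens to +x. May be absent (None from the start). Hung, its roof rests on the bar, origin 59 mm above the table.
- paint_bottle: orange paint bottle, 48 mm across, 120 mm tall, a bystander. Origin: centre of the underside.
- mug: blue mug, 76 mm across, 85 mm tall, a bystander. Origin: centre of the underside.
- palette_knife: palette knife with a wooden handle lying flat on the table left of the robot, about 250 mm long, a bystander.

How it is judged (in metres and radians):
On the way, in this order (a step that is already met when the one before it is completed fails the run):
1. the lid has sprung open to its stop (value of joint lid above 1.6 rad), for 0.2 s.
2. every casting hangs by its hook on the rail between the mark and the end nearest the case, released (z of casting_a in the frame of rail between 0.055 and 0.075 m and x of casting_a in the frame of rail between -0.02 and 0.02 m and angle between each of casting_a, casting_b, casting_c, casting_d's own z axis and vertical below 0.25 rad and contact force between the fingers and casting_a below 0.1 N and linear speed of each of casting_a, casting_b, casting_c, casting_d below 0.05 m/s and y of each of casting_a, casting_b, casting_c, casting_d in the frame of mark above 0.008 m and z of casting_b in the frame of rail between 0.055 and 0.075 m and x of casting_b in the frame of rail between -0.02 and 0.02 m and contact force between the fingers and casting_b below 0.1 N and z of casting_c in the frame of rail between 0.055 and 0.075 m and x of casting_c in the frame of rail between -0.02 and 0.02 m and contact force between the fingers and casting_c below 0.1 N and z of casting_d in the frame of rail between 0.055 and 0.075 m and x of casting_d in the frame of rail between -0.02 and 0.02 m and contact force between the fingers and casting_d below 0.1 N), for 0.3 s.
At the end, for the whole second after the job is handed in: Every casting hangs by its hook, still and released (within 20 mm of the rail line, 10 mm in height, tilt under 0.25 rad), its middle over 15 mm past the mark and over the tray (70 x 180 mm), which stands flat on the table; the lid is latched shut (under 0.04 rad) (z of casting_a in the frame of rail between 0.055 and 0.075 m and x of casting_a in the frame of rail between -0.02 and 0.02 m and angle between each of casting_a, casting_b, casting_c, casting_d's own z axis and vertical below 0.25 rad and contact force between the fingers and casting_a below 0.1 N and linear speed of each of casting_a, casting_b, casting_c, casting_d below 0.05 m/s and y of each of casting_a, casting_b, casting_c, casting_d in the frame of mark below -0.015 m and x of casting_a in the frame of tray between -0.035 and 0.035 m and y of casting_a in the frame of tray between -0.09 and 0.09 m and z of casting_b in the frame of rail between 0.055 and 0.075 m and x of casting_b in the frame of rail between -0.02 and 0.02 m and contact force between the fingers and casting_b below 0.1 N and x of casting_b in the frame of tray between -0.035 and 0.035 m and y of casting_b in the frame of tray between -0.09 and 0.09 m and z of casting_c in the frame of rail between 0.055 and 0.075 m and x of casting_c in the frame of rail between -0.02 and 0.02 m and contact force between the fingers and casting_c below 0.1 N and x of casting_c in the frame of tray between -0.035 and 0.035 m and y of casting_c in the frame of tray between -0.09 and 0.09 m and z of casting_d in the frame of rail between 0.055 and 0.075 m and x of casting_d in the frame of rail between -0.02 and 0.02 m and contact force between the fingers and casting_d below 0.1 N and x of casting_d in the frame of tray between -0.035 and 0.035 m and y of casting_d in the frame of tray between -0.09 and 0.09 m and value of joint lid below 0.04 rad and height (world z) of tray below 0.01 m and angle between tray's own z axis and vertical below 0.1 rad and linear speed of tray below 0.02 m/s); the robot touches nothing.
It fails at once if the paint bottle was disturbed (moved more than 40 mm) (distance of paint_bottle from where it was at the start of the episode above 0.04 m).
It fails at once if the mug was disturbed (moved more than 40 mm) (distance of mug from where it was at the start of the episode above 0.04 m).
It fails at once if the palette knife was disturbed (moved more than 40 mm) (distance of palette_knife from where it was at the start of the episode above 0.04 m).
Of casting_a, casting_b, casting_c, casting_d only 3 to 4 are there at a start; the rules pass over those that are not, and their reading is None.
At some moment in a run one of tray may be knocked a few centimetres aside while the robot is not near it.
It also fails if it takes over 210 s, if anything falls off the work surface, if the arm or the gripper's body presses on something with over 40 N, if the wrist force passes 120 N, or if a joint passes its speed limit or range.

## Working session

There is one attempt and no reset: what is moved stays moved. The work goes in short steps, Python scripts to look and compute and a tool call to move; the robot and the scene stay as the last step left them, time stands still between calls to the robot, and variables do not carry over. Pictures are saved under pics/ and viewed, at most 16 in all, crops included, and the job is handed in when it is done.

Besides the shell and the picture viewer there is one more tool, called as name([rows], argument=value, ...), one row to a line, values as JSON. carry_out: Moves the arm, as the interface text tells. Its arguments: {"type":"object","properties":{"motion":{"type":"array"}},"required":["motion"]}

```bash
ls; mkdir -p pics; python3 - <<'E'
from bench import *
import cv2
s=read_state();print(s)
for n in ("scene","top"):
    r=get_image(n);cv2.imwrite(f"pics/{n}0.png",r["color"]);print(n,r["mtx"],r["position"],r["orientation"])
E
```

```text
pics
{'clock': 0.0, 'joints': array([ 1.46260762e+00,  3.85528433e-01,  6.59807048e-03, -5.25099116e-04,
       -1.19396944e+00, -2.58613338e-01]), 'joint_vel': array([-0.00091068, -0.00084978, -0.00113135, -0.00030141,  0.00062265,
       -0.00070886]), 'joint_efforts': array([ 5.28985347e-04, -3.92287982e+01,  1.88401026e+01,  4.18612048e+00,
       -4.64520621e-03, -9.07719766e-07]), 'position': array([223.91199695, 582.91065256, 244.22377969]), 'ee_rot': array([ 9.83210877e-01, -1.82469739e-01, -1.64307534e-04,  1.06710125e-03]), 'contact_force': array([ 0.18814366, -0.51848607,  0.14163426]), 'wrist_torque': array([ 0.0231199 , -0.02866474, -0.04952875]), 'grasp_force': 0.0, 'gripper_width': 85.18252211955424}
scene [[568.79034242   0.         321.01254173]
 [  0.         568.79034242 237.47741593]
 [  0.           0.           1.        ]] [ 595.67043466  401.36538378 1331.26978107] [ 0.08448676  0.9831406  -0.16172378 -0.01191498]
top [[490.99672602   0.         319.1955031 ]
 [  0.         490.99672602 235.57128104]
 [  0.           0.           1.        ]] [ 348.73812723   -9.17142246 1097.57292692] [-0.69687268  0.71144882 -0.06139559  0.06663054]
```

View pics/scene0.png

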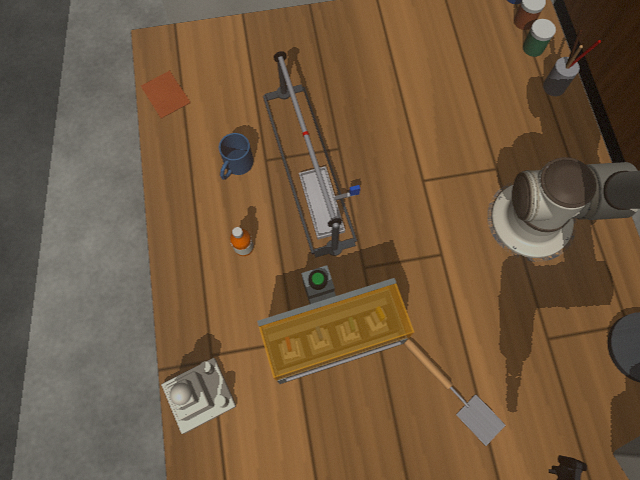

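View pics/top0.png

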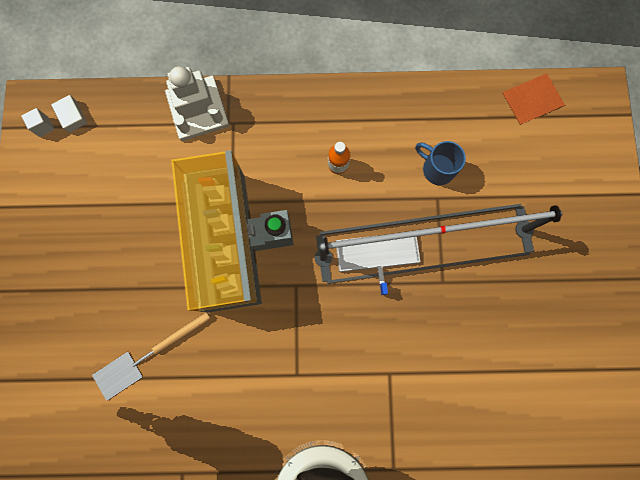

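The top view shows the amber case with 4 castings, the green button at (275,224) and the rail discs at (324,246)/(556,214). The red mark is at (443,230) and the blue tray tab at (383,288). The bottle and mug stand beyond the rail.

```bash
cat > h.py <<'E'
from bench import *
import numpy as np, cv2
from scipy.spatial.transform import Rotation as R
def ray(r,uv):
    d=np.linalg.inv(r["mtx"])@np.array([uv[0],uv[1],1.])
    return np.array(r["position"]),R.from_quat(r["orientation"]).as_matrix()@d
def at(r,uv,z):
    p,d=ray(r,uv);return p+d*(z-p[2])/d[2]
def proj(r,P):
    q=R.from_quat(r["orientation"]).inv().apply(np.array(P,float)-r["position"]);q=q@np.array(r["mtx"]).T
    return q[...,:2]/q[...,2:]
def shot(n,f=None):
    r=get_image(n)
    if f: cv2.imwrite(f"pics/{f}.png",r["color"])
    return r
def move(P,yawvec=None,rz=None):
    """tool-frame shift from the present measured pose to world P"""
    s=read_state();M=R.from_quat(s["ee_rot"])
    return M.inv().apply(np.array(P)-s["position"])
E
python3 - <<'E'
from h import *
np.set_printoptions(precision=1,suppress=True)
t=get_image("top");s=get_image("scene")
for n,z,a,b in [("button",118,(275,224),(318,279)),("discN",165,(324,246),(335,223)),("discF",165,(556,214),(280,57)),("mark",165,(443,230),(306,134)),("tab",47,(384,288),(356,190)),
 ("lidtopL far",167,(172,158),(272,380)),("lidtopL near",167,(188,311),(413,333)),("lidR far",167,(228,152),(260,322)),("lidR near",167,(246,303),(394,283))]:
    print(n,at(t,a,z),at(s,b,z))
for z,c in((15,[(339,250),(418,236),(420,262),(342,270)]),):
    print("tray",[at(t,x,z)[:2] for x in c])
# red tabs etc in colour
print(R.from_quat(read_state()["ee_rot"]).as_matrix())
E
```

```text
button [554.3  85.9 118. ] [553.6  90.5 118. ]
discN [499.2 -12.8 165. ] [497.4 -15.3 165. ]
discF [ 552.4 -463.6  165. ] [ 552.7 -459.8  165. ]
mark [ 525.5 -243.1  165. ] [ 524.5 -241.8  165. ]
tab [ 424.9 -139.1   47. ] [ 421.5 -133.3   47. ]
lidtopL far [682.6 285.8 167. ] [680.5 291.7 167. ]
lidtopL near [380.7 245.3 167. ] [383.1 248.3 167. ]
lidR far [692.6 174.4 167. ] [688.2 172.5 167. ]
lidR near [393.4 136.3 167. ] [399.3 138.9 167. ]
tray [array([513.6, -46.6]), array([ 541.5, -224.1]), array([ 482.9, -225.2]), array([468.8, -52. ])]
[[ 0.9 -0.4 -0. ]
 [-0.4 -0.9 -0. ]
 [ 0.   0.  -1. ]]
```

```bash
cat >> h.py <<'E'
RY=np.radians(6.85)   # rail yaw
def plan(P,yaw=None,start=None):
    """P world mm, yaw = tool-x heading deg (tool down). prints rotvec(tool) + shift(tool)"""
    s=read_state();M=R.from_quat(s["ee_rot"]);p=s["position"]
    d=M.inv().apply(np.array(P)-p); w=np.zeros(3)
    if yaw is not None:
        y=np.radians(yaw);c,n=np.cos(y),np.sin(y)
        T=R.from_matrix(np.array([[c,n,0],[n,-c,0],[0,0,-1]]))
        w=(M.inv()*T).as_rotvec()
    print("turn",np.round(w,3),"shift",np.round(d,1),"|",round(np.linalg.norm(d)),"mm")
E
python3 - <<'E'
from h import *
plan([554,88.5,215],-83); plan([390,336,235],-52)
E
```

```text
turn [ 1.000e-03 -1.000e-03  1.082e+00] shift [485.5 343.3  30.2] | 595 mm
turn [ 0.001 -0.     0.541] shift [243.6 171.1   9.9] | 298 mm
```

carry_out([
  [0,0,0.108,49,34,2,-1],
  [0,0,0.216,97,68,4,-1],
  [0,0,0.324,146,103,6,-1],
  [0,0,0.432,195,137,8,-1],
  [0,0,0.54,243.6,171.1,10,-1],
])

```text
clock: 0.82
position: [390.8, 334.6, 235.3]
ee_rot: [0.898, -0.439, 0.0, -0.0]
contact_force: [-0.5, -0.7, -0.1]
gripper_width: 0.3
grasp_force: 0.0
```

```bash
python3 - <<'E'
from h import *
plan([554,88.5,215],-83);print(read_state()["contact_force"])
E
```

```text
turn [-0.     0.     0.539] shift [294.4  22.3  20.3] | 296 mm
[-0.45591259 -0.73590657 -0.14611948]
```

carry_out([
  [0,0,0.108,59,4.5,4,-1],
  [0,0,0.216,118,9,8,-1],
  [0,0,0.324,177,13.4,12,-1],
  [0,0,0.432,235,18,16,-1],
  [0,0,0.539,294.4,22.3,20.3,-1],
])

```text
clock: 1.45
position: [554.8, 89.1, 215.0]
ee_rot: [0.749, -0.663, 0.0, -0.0]
contact_force: [1.6, 0.6, -0.3]
gripper_width: 0.1
grasp_force: 0.0
```

carry_out([
  [0,0,0,0,0,50,-1],
  [0,0,0,0,0,80,-1],
  [0,0,0,0,0,88.5,-1],
  [0,0,0,0,0,88.5,-1],
  [0,0,0,0,0,60,-1],
])

```text
clock: 2.08
position: [553.1, 90.7, 154.4]
ee_rot: [0.75, -0.661, -0.001, 0.002]
contact_force: [-0.5, -0.3, 0.1]
gripper_width: -0.3
grasp_force: 0.0
```

carry_out([
  [0,0,0,0,0,-50,-1],
  [0,0,0,60,0,-100,-1],
  [0,0,0,120,0,-150,-1],
  [0,0,0,160,0,-150,0],
  [0,0,0,160,0,-150,0],
])

```text
clock: 2.7
position: [574.8, -70.8, 308.2]
ee_rot: [0.749, -0.663, 0.002, -0.002]
contact_force: [-0.3, 0.8, -0.5]
gripper_width: 35.9
grasp_force: 0.0
```

```bash
python3 - <<'E'
from h import *
t=shot("top","top1");s=shot("scene","scene1")
a=cv2.resize(t["color"][130:330,130:310],None,fx=3,fy=3,interpolation=2)
b=cv2.resize(s["color"][260:400,240:430],None,fx=3,fy=3,interpolation=2)
cv2.imwrite("pics/ct1.png",a);cv2.imwrite("pics/cs1.png",b);print(read_state()["position"])
E
```

```text
[573.93483149 -68.45828999 305.80461117]
```

View pics/ct1.png

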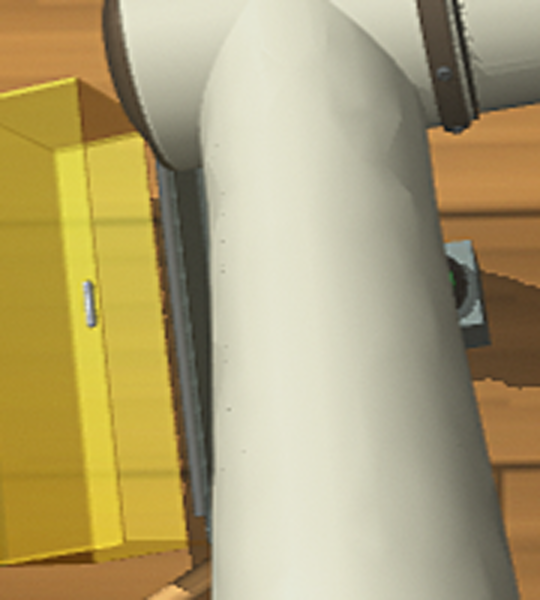

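View pics/cs1.png

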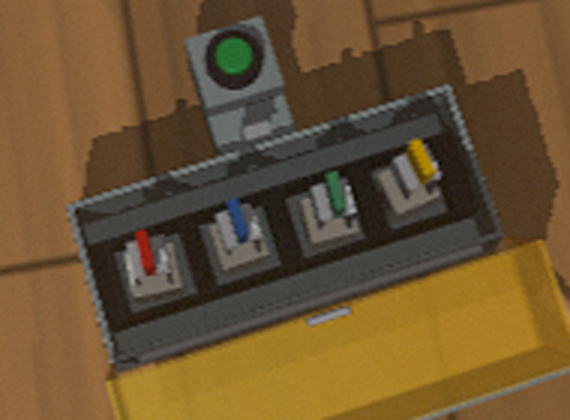

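The lid is open. In the scene crop the tabs are red (143,252), blue (237,220), green (337,193) and yellow (420,160), with their long sides roughly along world y. I'll use the wrist camera to see which way the hooks face.

```bash
python3 - <<'E'
from h import *
s=get_image("scene")
for n,uv in dict(red=(143,252),blue=(237,220),green=(337,193),yellow=(420,160)).items():
    print(n,at(s,(240+uv[0]/3,260+uv[1]/3),157))
plan([525,140,330],-83)
E
```

```text
red [639.28635364 225.14242565 157.        ]
blue [572.30796707 214.57716575 157.        ]
green [501.11505785 208.00499549 157.        ]
yellow [439.99507908 195.23495577 157.        ]
turn [-0.     0.     0.003] shift [-212.1   22.4  -24.8] | 215 mm
```

carry_out([
  [0,0,0,-53,5,-6,0.2],
  [0,0,0,-106,11,-12,0.2],
  [0,0,0,-160,16,-18,0.2],
  [0,0,0,-212,22,-25,0.2],
  [0,0,0,-212,22,-25,0.2],
])

```text
clock: 3.48
position: [524.4, 144.1, 330.0]
ee_rot: [0.752, -0.659, -0.0, -0.0]
contact_force: [0.4, -1.1, -0.5]
gripper_width: 51.3
grasp_force: 0.0
```

```bash
python3 - <<'E'
from h import *
w=shot("wrist","w1");print(w["mtx"],w["position"],R.from_quat(w["orientation"]).as_matrix().round(2),read_state()["position"])
E
```

```text
[[427.30575837   0.         319.08380416]
 [  0.         427.30575837 230.21400677]
 [  0.           0.           1.        ]] [534.40815826  65.49694445 458.2765097 ] [[-0.99 -0.13 -0.04]
 [-0.13  0.94  0.31]
 [-0.    0.31 -0.95]] [524.6052718  142.44684665 329.73471806]
```

View pics/w1.png

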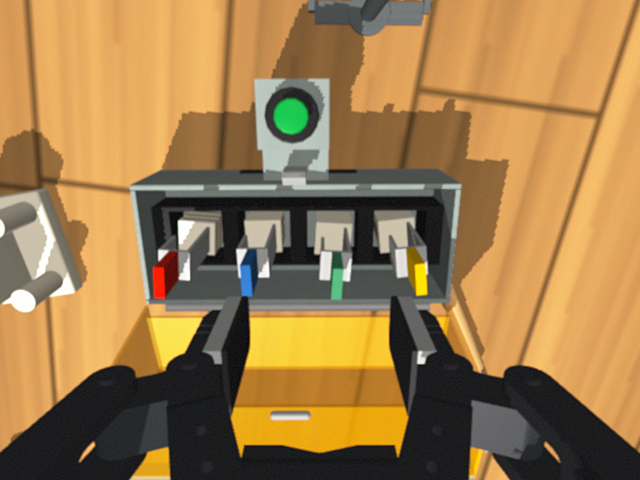

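The wrist view shows all four tabs: red (165,275), blue (249,272), green (337,276), yellow (418,272). I'll enlarge it to read the hook directions.

```bash
python3 - <<'E'
import cv2
a=cv2.imread("pics/w1.png")[195:305,140:450];cv2.imwrite("pics/w1c.png",cv2.resize(a,(790,280),interpolation=2))
E
```

```text
(no output)
```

View pics/w1c.png

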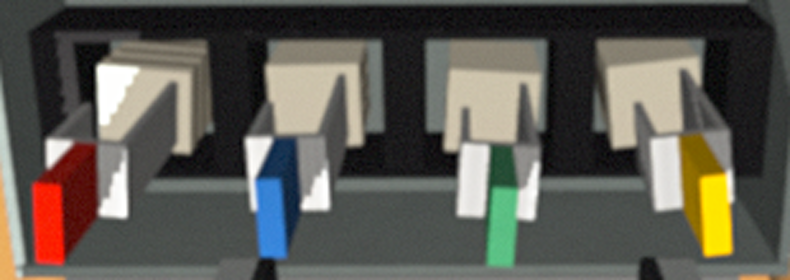

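All four hooks open to world +x, since the long strip is on the image's right side. I'll fit the tab boxes to colour masks from both cameras.

```bash
cat >> h.py <<'E'
from scipy.optimize import minimize
HUE={"red":(0,7),"blue":(104,125),"green":(48,85),"yellow":(22,33)}
def tabmask(r,c,uv,rad=28,smin=120):
    h=cv2.cvtColor(r["color"],cv2.COLOR_BGR2HSV);lo,hi=HUE[c]
    m=cv2.inRange(h,(lo,smin,50),(hi,255,255))
    if c=="red": m|=cv2.inRange(h,(174,smin,50),(180,255,255))
    k=np.zeros_like(m);cv2.circle(k,tuple(int(round(x)) for x in uv),rad,255,-1);m&=k
    n,l,st,_=cv2.connectedComponentsWithStats(m)
    return l==1+np.argmax(st[1:,4]) if n>1 else m>0
def fittab(views,x0,zc,size=(8,26,36)):
    c=np.array([[i,j,k] for i in(-.5,.5) for j in(-.5,.5) for k in(-.5,.5)])*size
    S=4
    def cost(p):
        a=np.radians(p[2]);M=np.array([[np.cos(a),-np.sin(a),0],[np.sin(a),np.cos(a),0],[0,0,1]])
        W=c@M.T+[p[0],p[1],zc];e=0
        for r,m in views:
            q=cv2.convexHull((proj(r,W)*S*16).astype(np.int32))
            ys,xs=np.where(m);o=np.array([xs.min()-15,ys.min()-15]);b=np.zeros(((np.ptp(ys)+30)*S,(np.ptp(xs)+30)*S),np.uint8)
            cv2.fillConvexPoly(b,q-(o*S*16).astype(np.int32),255,shift=4)
            mm=np.kron(m[o[1]:o[1]+b.shape[0]//S,o[0]:o[0]+b.shape[1]//S],np.ones((S,S)))>0
            bb=b>0;e+=1-(bb&mm).sum()/(bb|mm).sum()
        return e
    best=min((minimize(cost,[x0[0],x0[1],y],method="Nelder-Mead",options=dict(initial_simplex=np.array([[x0[0],x0[1],y],[x0[0]+8,x0[1],y],[x0[0],x0[1]+8,y],[x0[0],x0[1],y+8]]))) for y in(-10,0,10,20)),key=lambda r:r.fun)
    return best.x.round(1),round(best.fun,2)
E
python3 - <<'E'
from h import *
w=get_image("wrist");s=get_image("scene")
W=dict(red=(165,275),blue=(249,272),green=(337,276),yellow=(418,272))
S=dict(red=(288,343),blue=(319,333),green=(352,324),yellow=(380,313))
G=dict(red=(639,223),blue=(572,214),green=(501,207),yellow=(440,195))
for c in W:
    v=[(w,tabmask(w,c,W[c])),(s,tabmask(s,c,S[c],14,80))]
    print(c,[int(m.sum()) for _,m in v],fittab(v,G[c],139),fittab(v[:1],G[c],139))
E
```

```text
red [929, 74] (array([638.8, 222.1,   3.2]), np.float64(0.31)) (array([639.6, 222. ,   1.7]), np.float64(0.04))
blue [619, 59] (array([572.1, 211.3,   4.6]), np.float64(0.39)) (array([572.3, 211. ,   4.3]), np.float64(0.12))
green [431, 59] (array([501.7, 205. ,   5.1]), np.float64(0.54)) (array([502.6, 204.2,   8.6]), np.float64(0.2))
yellow [663, 58] (array([438.1, 192.3,  15.1]), np.float64(0.56)) (array([438.7, 192.1,  17.7]), np.float64(0.1))
```

```bash
cat >> h.py <<'E'
Mk=np.array([525.6,-242.4]);uy=np.array([-0.1202,0.9928]);ux=np.array([0.9928,0.1202])
def rl(x,d,z): return np.r_[Mk+ux*x+uy*d,z]
E
python3 - <<'E'
from h import *
plan([438.5,192.2,205],-73);plan([438.5,192.2,142],-73)
E
```

```text
turn [ 0.001 -0.    -0.17 ] shift [-62.5  79.2 124.5] | 160 mm
turn [ 0.001 -0.    -0.17 ] shift [-62.5  79.1 187.5] | 213 mm
```

carry_out([
  [0,0,-0.06,-21,26,41,0],
  [0,0,-0.12,-42,53,83,0],
  [0,0,-0.17,-62.5,79.2,124,0],
  [0,0,-0.17,-62.5,79.2,160,0],
  [0,0,-0.17,-62.5,79.2,187.5,0],
])

```text
clock: 4.25
position: [438.7, 190.7, 141.0]
ee_rot: [0.803, -0.596, -0.0, 0.001]
contact_force: [-0.1, 0.7, 0.6]
gripper_width: 43.0
grasp_force: 0.0
```

carry_out([
  [0,0,0,0,0,0,-1],
  [0,0,0,0,0,0,-1],
  [0,0,0,0,0,0,-1],
  [0,0,0,0,0,-40,-1],
  [0,0,0,0,0,-100,-1],
])

```text
clock: 4.88
position: [438.5, 190.9, 242.8]
ee_rot: [0.803, -0.596, -0.001, 0.002]
contact_force: [1.8, 0.8, -0.8]
gripper_width: 6.8
grasp_force: 62.7
```

```bash
python3 - <<'E'
from h import *
s=read_state();print(s["position"],s["gripper_width"],s["grasp_force"])
plan([438.5,192.2,292],-73);plan(rl(-57,40,292),-83.1);plan(rl(-57,40,240),-83.1)
E
```

```text
[438.47773241 190.94956684 242.83987238] 6.757907321139845 62.681347131729126
turn [ 0.004 -0.001 -0.002] shift [ -1.1  -0.2 -49.2] | 49 mm
turn [ 0.003 -0.002  0.174] shift [390.8  91.8 -48.4] | 404 mm
turn [ 0.003 -0.002  0.174] shift [390.7  91.6   3.6] | 401 mm
```

carry_out([
  [0,0,0,0,0,-49,-1],
  [0,0,0,56,13,-49,-1],
  [0,0,0,112,26,-49,-1],
  [0,0,0,168,39,-49,-1],
  [0,0,0,225,53,-49,-1],
])

```text
clock: 5.5
position: [453.8, -40.7, 292.6]
ee_rot: [0.803, -0.595, 0.001, -0.001]
contact_force: [0.8, 0.3, -1.6]
gripper_width: 6.7
grasp_force: 62.7
```

carry_out([
  [0,0,0.06,56,13,0,-1],
  [0,0,0.12,112,26,20,-1],
  [0,0,0.174,166,39,52,-1],
  [0,0,0.174,166,39,52,-1],
])

```text
clock: 6.0
position: [463.0, -211.8, 237.1]
ee_rot: [0.746, -0.665, -0.002, 0.001]
contact_force: [0.5, -0.0, -0.8]
gripper_width: 6.7
grasp_force: 62.6
```

```bash
python3 - <<'E'
from h import *
s=read_state();print(s["position"],s["gripper_width"],s["grasp_force"])
plan(rl(0,40,240),-83.1)
w=shot("wrist","w2");print(proj(w,[rl(-4,40,206),rl(0,0,171),rl(0,200,171)]).round())
E
```

```text
[ 463.00194345 -211.81265856  237.14098136] 6.65410849446905 62.62353301048279
turn [ 0.005  0.002 -0.006] shift [ -2.5 -58.4  -3.2] | 59 mm
[[186. 300.]
 [191. 187.]
 [223. 510.]]
```

View pics/w2.png

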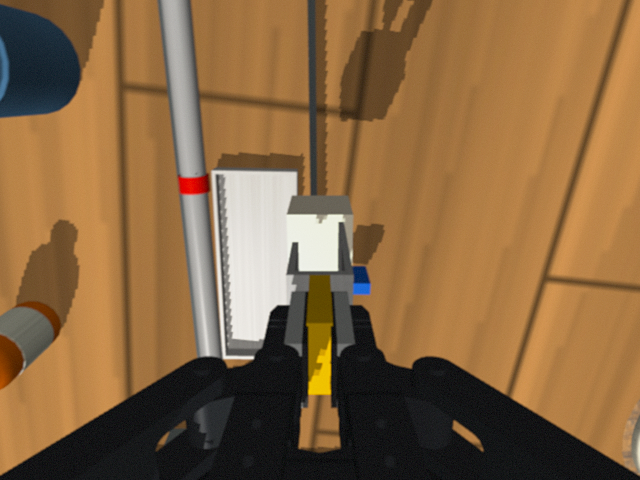

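The wrist view shows the yellow casting held with its hook towards the bar, and the mark at (193,185), close to the predicted (191,187). I'll go in and lower.

carry_out([
  [0,0,0,-1,-30,0,-1],
  [0,0,0,-2,-57.5,-1,-1],
  [0,0,0,-2,-57.5,0,-1],
  [0,0,0,-2,-57.5,25,-1],
  [0,0,0,-2,-57.5,42,-1],
])

```text
clock: 6.68
position: [521.2, -199.2, 197.6]
ee_rot: [0.749, -0.663, 0.0, -0.001]
contact_force: [-0.3, -0.2, -1.4]
gripper_width: 7.0
grasp_force: 62.6
```

carry_out([
  [0,0,0,0,0,0,-1],
])

```text
clock: 6.8
position: [521.5, -199.5, 198.2]
ee_rot: [0.749, -0.663, 0.001, -0.0]
contact_force: [0.1, -0.0, -0.6]
gripper_width: 7.0
grasp_force: 62.7
```

carry_out([
  [0,0,0,0,0,2,-1],
  [0,0,0,0,0,3,-1],
  [0,0,0,0,0,3,-1],
  [0,0,0,0,0,3,-0.3],
  [0,0,0,0,0,3,0],
])

```text
clock: 7.42
position: [521.9, -200.1, 194.9]
ee_rot: [0.749, -0.663, 0.0, -0.0]
contact_force: [0.4, -0.2, -0.0]
gripper_width: 41.9
grasp_force: 0.0
```

carry_out([
  [0,0,0,0,0,-30,0],
  [0,0,0,0,0,-80,0],
  [0,0,0,0,0,-80,0],
])

```text
clock: 7.8
position: [524.0, -200.8, 279.1]
ee_rot: [0.749, -0.663, 0.004, -0.002]
contact_force: [-1.1, 1.1, -1.0]
gripper_width: 43.0
grasp_force: 0.0
```

```bash
python3 - <<'E'
from h import *
w=shot("wrist","w3");print(read_state()["position"])
m=tabmask(w,"yellow",proj(w,rl(0,42,211)),60);print(m.sum(),fittab([(w,m)],rl(0,42,0)[:2],193),rl(0,42,0))
plan([502.3,204.3,205],-82.5);plan([502.3,204.3,142],-82.5)
E
```

```text
[ 522.63330962 -200.30668185  276.34740694]
985 (array([ 521.9, -198.9,    7.5]), np.float64(0.12)) [ 520.5516 -200.7024    0.    ]
turn [-0.004 -0.001 -0.01 ] shift [-404.2  -28.3   71.1] | 411 mm
turn [-0.004 -0.001 -0.01 ] shift [-404.2  -28.   134.1] | 427 mm
```

carry_out([
  [0,0,0,-60,-4,5,0],
  [0,0,0,-120,-8,10,0],
  [0,0,0,-180,-12,15,0],
  [0,0,0,-240,-17,20,0],
  [0,0,-0.01,-300,-21,25,0],
])

```text
clock: 8.48
position: [505.5, 101.8, 248.1]
ee_rot: [0.752, -0.659, -0.0, 0.001]
contact_force: [1.1, -0.0, -0.1]
gripper_width: 42.7
grasp_force: 0.0
```

carry_out([
  [0,0,0,-53,-4,25,0],
  [0,0,0,-104,-7.5,46,0],
  [0,0,0,-104,-7.5,55,0],
  [0,0,0,-104,-7.5,90,0],
  [0,0,0,-104,-7.5,109,0],
])

```text
clock: 9.1
position: [499.0, 202.8, 137.9]
ee_rot: [0.752, -0.66, -0.001, 0.002]
contact_force: [0.7, -0.7, 0.5]
gripper_width: 42.7
grasp_force: 0.0
```

carry_out([
  [0,0,0,0,0,0,-1],
  [0,0,0,0,0,0,-1],
  [0,0,0,0,0,0,-1],
  [0,0,0,0,0,-50,-1],
  [0,0,0,0,0,-110,-1],
])

```text
clock: 9.72
position: [499.7, 203.7, 251.3]
ee_rot: [0.752, -0.659, -0.0, 0.001]
contact_force: [0.7, 0.5, -1.6]
gripper_width: 7.3
grasp_force: 61.1
```

```bash
python3 - <<'E'
from h import *
s=read_state();print(s["position"],s["gripper_width"],s["grasp_force"])
plan(rl(-57,88,292),-83.1)
E
```

```text
[499.71286489 203.70733027 251.26811622] 7.313446674312931 61.05545997619629
turn [ 0.002 -0.001  0.01 ] shift [357.1  88.7 -40.2] | 370 mm
```

carry_out([
  [0,0,0,20,35,-40,-1],
  [0,0,0,60,70,-40,-1],
  [0,0,0,115,88.7,-40,-1],
  [0,0,0,175,88.7,-40,-1],
  [0,0,0,235,88.7,-40,-1],
])

```text
clock: 10.35
position: [442.6, -42.0, 291.7]
ee_rot: [0.752, -0.659, 0.001, -0.001]
contact_force: [1.6, 0.0, -2.7]
gripper_width: 7.0
grasp_force: 61.1
```

carry_out([
  [0,0,0,60,0,0,-1],
  [0,0,0.01,122,0,10,-1],
  [0,0,0.01,122,0,51,-1],
  [0,0,0.01,122,0,51,-1],
])

```text
clock: 10.85
position: [456.5, -161.9, 237.1]
ee_rot: [0.748, -0.664, -0.003, 0.002]
contact_force: [-0.9, 1.3, -1.2]
gripper_width: 6.8
grasp_force: 61.0
```

```bash
python3 - <<'E'
from h import *
s=read_state();print(s["position"],s["gripper_width"],s["grasp_force"])
plan(rl(0.5,88,240),-83.1)
E
```

```text
[ 456.49397501 -161.88873224  237.13181512] 6.815176732143513 61.00419759750366
turn [ 0.007  0.002 -0.002] shift [  0.1 -59.4  -3.3] | 59 mm
```

carry_out([
  [0,0,0,0,-30,0,-1],
  [0,0,0,0,-59,0,-1],
  [0,0,0,0,-59,0,-1],
  [0,0,0,0,-59,25,-1],
  [0,0,0,0,-59,43,-1],
])

```text
clock: 11.48
position: [517.4, -153.5, 197.3]
ee_rot: [0.749, -0.663, 0.001, -0.001]
contact_force: [0.1, 0.4, -0.9]
gripper_width: 6.7
grasp_force: 61.1
```

carry_out([
  [0,0,0,0,0,1,-1],
  [0,0,0,0,0,2,-1],
  [0,0,0,0,0,2,-1],
  [0,0,0,0,0,2,-0.3],
  [0,0,0,0,0,2,0],
])

```text
clock: 12.1
position: [517.9, -154.2, 195.1]
ee_rot: [0.749, -0.663, 0.0, -0.0]
contact_force: [0.9, 0.3, 0.0]
gripper_width: 42.3
grasp_force: 0.0
```

carry_out([
  [0,0,0,0,0,-30,0],
  [0,0,0,0,0,-80,0],
  [0,0,0,0,0,-80,0],
])

```text
clock: 12.48
position: [519.9, -154.6, 279.4]
ee_rot: [0.749, -0.663, 0.004, -0.003]
contact_force: [-0.0, 0.4, -0.7]
gripper_width: 42.7
grasp_force: 0.0
```

```bash
python3 - <<'E'
from h import *
w=shot("wrist","w4");print(read_state()["position"])
for c,d in(("yellow",42),("green",88)):
    m=tabmask(w,c,proj(w,rl(0,d,211)),50);f=fittab([(w,m)],rl(0,d,0)[:2],193);print(c,m.sum(),f,uy@(f[0][:2]-Mk),ux@(f[0][:2]-Mk))
plan([572.2,211,205],-85.5);plan([572.2,211,142],-85.5)
E
```

```text
[ 518.50757691 -154.23586784  276.71004557]
yellow 927 (array([ 521.3, -199.2,    6.1]), np.float64(0.16)) 43.40582000000003 0.9235999999999343
green 833 (array([ 517.8, -153.3,    7.9]), np.float64(0.26)) 89.39604 2.9659799999999312
turn [-0.005 -0.001  0.042] shift [-356.1  -97.    72. ] | 376 mm
turn [-0.005 -0.001  0.042] shift [-356.2  -96.7  135. ] | 393 mm
```

carry_out([
  [0,0,0,-58,-16,4,0],
  [0,0,0.01,-116,-32,8,0],
  [0,0,0.02,-174,-48,12,0],
  [0,0,0.03,-232,-63,16,0],
  [0,0,0.042,-290,-79,20,0],
])

```text
clock: 13.15
position: [560.4, 145.0, 253.2]
ee_rot: [0.734, -0.679, -0.0, 0.001]
contact_force: [1.4, -1.0, 0.7]
gripper_width: 42.9
grasp_force: 0.0
```

carry_out([
  [0,0,0,-50,-14,25,0],
  [0,0,0,-67,-15,51,0],
  [0,0,0,-67,-15,60,0],
  [0,0,0,-67,-15,95,0],
  [0,0,0,-67,-15,114,0],
])

```text
clock: 13.78
position: [569.9, 209.7, 138.9]
ee_rot: [0.734, -0.679, -0.0, 0.001]
contact_force: [-0.6, 0.1, -0.1]
gripper_width: 42.7
grasp_force: 0.0
```

carry_out([
  [0,0,0,0,0,0,-1],
  [0,0,0,0,0,0,-1],
  [0,0,0,0,0,0,-1],
  [0,0,0,0,0,-50,-1],
  [0,0,0,0,0,-110,-1],
])

```text
clock: 14.4
position: [570.0, 210.8, 251.2]
ee_rot: [0.734, -0.679, -0.0, 0.001]
contact_force: [1.1, 1.2, -0.8]
gripper_width: 6.8
grasp_force: 61.4
```

```bash
python3 - <<'E'
from h import *
s=read_state();print(s["position"],s["gripper_width"],s["grasp_force"])
plan([440,40,292],-83.1);plan(rl(-57,133,292),-83.1)
E
```

```text
[570.0497747  210.76611622 251.15441898] 6.812740249293553 61.35335326194763
turn [ 0.002 -0.001 -0.042] shift [160.  143.2 -40.3] | 219 mm
turn [ 0.002 -0.001 -0.042] shift [317.8 142.6 -40.1] | 351 mm
```

carry_out([
  [0,0,0,20,30,-40,-1],
  [0,0,-0.01,58,75,-40,-1],
  [0,0,-0.02,100,118,-40,-1],
  [0,0,-0.03,150,143,-40,-1],
  [0,0,-0.042,205,143,-40,-1],
])

```text
clock: 15.02
position: [442.4, -5.7, 292.0]
ee_rot: [0.749, -0.662, 0.001, -0.002]
contact_force: [1.5, 0.2, -1.3]
gripper_width: 7.0
grasp_force: 61.4
```

carry_out([
  [0,0,0,56,-2,0,-1],
  [0,0,0,113,-5,10,-1],
  [0,0,0,113,-5,51,-1],
  [0,0,0,113,-5,51,-1],
])

```text
clock: 15.52
position: [460.6, -116.7, 237.4]
ee_rot: [0.748, -0.664, -0.003, 0.002]
contact_force: [0.0, -0.1, -0.4]
gripper_width: 6.9
grasp_force: 61.3
```

```bash
python3 - <<'E'
from h import *
s=read_state();print(s["position"],s["gripper_width"],s["grasp_force"])
plan(rl(1,133,240),-83.1)
E
```

```text
[ 460.5621933  -116.71944153  237.42420564] 6.9059141853242965 61.311882734298706
turn [ 0.007  0.001 -0.002] shift [ -0.5 -50.4  -2.9] | 51 mm
```

carry_out([
  [0,0,0,0,-25,0,-1],
  [0,0,0,0,-50,0,-1],
  [0,0,0,0,-50,0,-1],
  [0,0,0,0,-50,25,-1],
  [0,0,0,0,-50,43,-1],
])

```text
clock: 16.15
position: [512.5, -109.4, 197.2]
ee_rot: [0.749, -0.663, 0.001, -0.001]
contact_force: [-0.4, -0.9, -2.0]
gripper_width: 6.6
grasp_force: 61.3
```

carry_out([
  [0,0,0,0,0,1,-1],
  [0,0,0,0,0,2,-1],
  [0,0,0,0,0,2,-1],
  [0,0,0,0,0,2,-0.3],
  [0,0,0,0,0,2,0],
])

```text
clock: 16.77
position: [512.7, -110.0, 194.9]
ee_rot: [0.749, -0.663, 0.0, -0.0]
contact_force: [-0.1, 0.1, 0.1]
gripper_width: 42.0
grasp_force: 0.0
```

carry_out([
  [0,0,0,0,0,-30,0],
  [0,0,0,0,0,-80,0],
  [0,0,0,0,0,-80,0],
])

```text
clock: 17.15
position: [514.9, -110.3, 279.1]
ee_rot: [0.749, -0.663, 0.004, -0.003]
contact_force: [-0.9, 0.1, 0.2]
gripper_width: 42.7
grasp_force: 0.0
```

```bash
python3 - <<'E'
from h import *
w=shot("wrist","w5");print(read_state()["position"])
for c,d in(("green",89),("blue",133)):
    m=tabmask(w,c,proj(w,rl(0,d,211)),50);f=fittab([(w,m)],rl(0,d,0)[:2],193);print(c,m.sum(),f,uy@(f[0][:2]-Mk),ux@(f[0][:2]-Mk))
plan([639.3,222,205],-88);plan([639.3,222,142],-88)
E
```

```text
[ 513.37746361 -109.97457889  276.50568518]
green 853 (array([ 517.7, -153.3,    7.6]), np.float64(0.23)) 89.40805999999999 2.8667000000000216
blue 959 (array([ 513.1, -109.1,    6. ]), np.float64(0.15)) 133.84274000000002 3.6126600000000013
turn [-0.005  0.     0.086] shift [-314.4 -164.7   72.2] | 362 mm
turn [-0.005  0.     0.086] shift [-314.4 -164.4  135.2] | 380 mm
```

carry_out([
  [0,0,0.01,-52,-27,4,0],
  [0,0,0.03,-104,-55,8,0],
  [0,0,0.05,-156,-82,12,0],
  [0,0,0.07,-208,-109,16,0],
  [0,0,0.086,-260,-137,20,0],
])

```text
clock: 17.82
position: [617.0, 166.3, 252.9]
ee_rot: [0.719, -0.695, -0.0, 0.001]
contact_force: [0.8, 0.4, 0.3]
gripper_width: 43.0
grasp_force: 0.0
```

carry_out([
  [0,0,0,-40,-18,25,0],
  [0,0,0,-56,-23,51,0],
  [0,0,0,-56,-23,60,0],
  [0,0,0,-56,-23,95,0],
  [0,0,0,-56,-23,114,0],
])

```text
clock: 18.45
position: [637.2, 219.9, 138.9]
ee_rot: [0.719, -0.695, -0.0, 0.001]
contact_force: [0.4, 0.5, -1.1]
gripper_width: 42.8
grasp_force: 0.0
```

carry_out([
  [0,0,0,0,0,0,-1],
  [0,0,0,0,0,0,-1],
  [0,0,0,0,0,0,-1],
  [0,0,0,0,0,-50,-1],
  [0,0,0,0,0,-110,-1],
])

```text
clock: 19.08
position: [637.5, 221.1, 250.9]
ee_rot: [0.719, -0.695, -0.0, 0.001]
contact_force: [1.3, 0.9, -1.0]
gripper_width: 7.2
grasp_force: 61.5
```

```bash
python3 - <<'E'
from h import *
s=read_state();print(s["position"],s["gripper_width"],s["grasp_force"])
plan([440,60,292],-83.1);plan(rl(-52,178,292),-83.1)
E
```

```text
[637.47377905 221.05970405 250.85716526] 7.215425932640377 61.45211935043335
turn [ 0.003 -0.001 -0.086] shift [154.1 203.1 -40.4] | 258 mm
turn [ 0.003 -0.001 -0.086] shift [286.4 195.1 -40.3] | 349 mm
```

carry_out([
  [0,0,-0.01,25,40,-40,-1],
  [0,0,-0.03,60,88,-40,-1],
  [0,0,-0.05,95,135,-40,-1],
  [0,0,-0.07,130,182,-40,-1],
  [0,0,-0.086,165,203,-40,-1],
])

```text
clock: 19.7
position: [438.5, 48.1, 291.5]
ee_rot: [0.749, -0.662, 0.0, -0.001]
contact_force: [0.9, -0.8, -0.8]
gripper_width: 6.7
grasp_force: 61.5
```

carry_out([
  [0,0,0,60,1,0,-1],
  [0,0,0,122,2.5,10,-1],
  [0,0,0,122,2.5,51,-1],
  [0,0,0,122,2.5,51,-1],
])

```text
clock: 20.2
position: [450.9, -73.0, 237.6]
ee_rot: [0.748, -0.664, -0.002, 0.002]
contact_force: [-0.4, -0.4, -1.7]
gripper_width: 6.9
grasp_force: 61.4
```

```bash
python3 - <<'E'
from h import *
s=read_state();print(s["position"],s["gripper_width"],s["grasp_force"])
plan(rl(3,178,240),-83.1)
w=shot("wrist","w6");print(proj(w,[rl(-4,40,206),rl(0,0,171),rl(0,200,171)]).round())
E
```

```text
[450.92415579 -72.95122386 237.5737973 ] 6.88788169765993 61.406307220458984
turn [ 0.006  0.001 -0.002] shift [ -0.9 -56.7  -2.8] | 57 mm
[[ 159. -102.]
 [ 169. -192.]
 [ 212.  304.]]
```

View pics/w6.png

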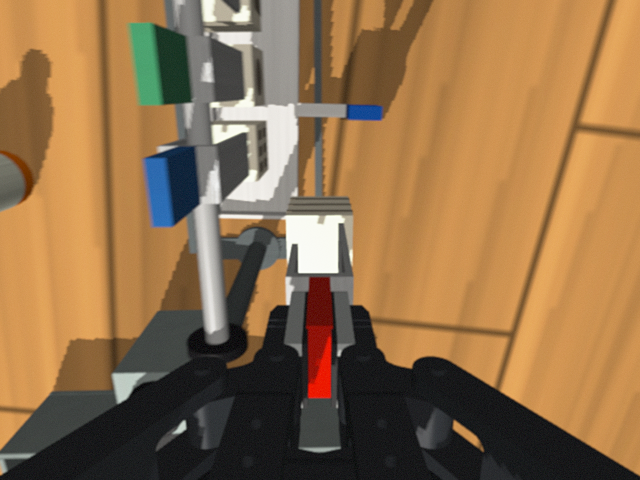

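carry_out([
  [0,0,0,0,-27,0,-1],
  [0,0,0,0,-54.5,0,-1],
  [0,0,0,0,-54.5,0,-1],
  [0,0,0,0,-54.5,25,-1],
  [0,0,0,0,-54.5,43,-1],
])

```text
clock: 20.88
position: [507.7, -64.6, 197.3]
ee_rot: [0.749, -0.663, 0.001, -0.002]
contact_force: [0.1, 0.4, -1.4]
gripper_width: 7.2
grasp_force: 61.4
```

carry_out([
  [0,0,0,0,0,1,-1],
  [0,0,0,0,0,2,-1],
  [0,0,0,0,0,2,-1],
  [0,0,0,0,0,2,-0.3],
  [0,0,0,0,0,2,0],
])

```text
clock: 21.5
position: [507.6, -65.5, 194.8]
ee_rot: [0.749, -0.663, 0.0, -0.0]
contact_force: [-0.6, 0.1, 0.5]
gripper_width: 41.8
grasp_force: 0.0
```

carry_out([
  [0,0,0,0,0,-30,0],
  [0,0,0,0,0,-80,0],
  [0,0,0,0,0,-80,0],
  [0,0,0,0,0,-80,0],
  [0,0,0,0,0,-80,0],
])

```text
clock: 22.12
position: [506.8, -65.5, 273.2]
ee_rot: [0.749, -0.663, -0.001, 0.001]
contact_force: [-0.1, -0.3, -0.3]
gripper_width: 42.2
grasp_force: 0.0
```

```bash
python3 - <<'E'
from h import *
w=shot("wrist","w7");print(read_state()["position"])
for c,d in(("blue",133),("red",178)):
    m=tabmask(w,c,proj(w,rl(0,d,211)),50);f=fittab([(w,m)],rl(0,d,0)[:2],193);print(c,m.sum(),f,uy@(f[0][:2]-Mk),ux@(f[0][:2]-Mk))
plan(rl(0.5,43.4,225),-83.1)
E
```

```text
[506.86111673 -65.49440516 273.27836696]
blue 1095 (array([ 513.7, -109.5,    6.6]), np.float64(0.07)) 133.3735 4.160260000000023
red 1229 (array([509.1, -64.1,   3.8]), np.float64(0.08)) 178.99954000000002 5.050460000000002
turn [ 0.003 -0.     0.   ] shift [134.5   2.1  48.3] | 143 mm
```

carry_out([
  [0,0,0,50,1,0,0],
  [0,0,0,100,2,10,0],
  [0,0,0,134.5,2,30,0],
  [0,0,0,134.5,2,60,0],
  [0,0,0,134.5,2,77,0],
])

```text
clock: 22.8
position: [520.4, -199.7, 194.7]
ee_rot: [0.748, -0.664, -0.002, 0.001]
contact_force: [0.0, -0.2, -0.8]
gripper_width: 42.5
grasp_force: 0.0
```

carry_out([
  [0,0,0,0,0,0,-1],
  [0,0,0,0,0,0,-1],
  [0,0,0,0,0,0,-1],
  [0,0,0,0,0,-3,-1],
  [0,0,0,15,0,-3,-1],
])

```text
clock: 23.42
position: [523.8, -213.9, 201.3]
ee_rot: [0.749, -0.662, 0.001, -0.0]
contact_force: [0.1, -0.8, -1.9]
gripper_width: 6.9
grasp_force: 61.8
```

```bash
python3 - <<'E'
from h import *
s=read_state();print(s["position"],s["gripper_width"],s["grasp_force"],s["contact_force"])
plan(rl(0,-168,198),-83.1)
E
```

```text
[ 523.7908347  -213.88723777  201.32449302] 6.933822874064823 61.84396147727966 [ 0.05479339 -0.79679092 -1.88328078]
turn [-0.001 -0.     0.002] shift [196.5   2.1   3.4] | 197 mm
```

carry_out([
  [0,0,0,50,0.5,1,-1],
  [0,0,0,100,1,1,-1],
  [0,0,0,150,1,1,-1],
  [0,0,0,185,1,1,-1],
  [0,0,0,196,1,1,-1],
])

```text
clock: 24.05
position: [545.5, -411.6, 198.6]
ee_rot: [0.748, -0.664, -0.0, 0.0]
contact_force: [-0.6, 0.5, -1.8]
gripper_width: 6.8
grasp_force: 61.9
```

carry_out([
  [0,0,0,0,0,2,-1],
  [0,0,0,0,0,3,-1],
  [0,0,0,0,0,3,-1],
  [0,0,0,0,0,3,-0.3],
  [0,0,0,0,0,3,0],
])

```text
clock: 24.68
position: [546.1, -407.5, 196.0]
ee_rot: [0.749, -0.663, -0.001, -0.0]
contact_force: [-0.4, -0.8, -0.2]
gripper_width: 41.8
grasp_force: 0.0
```

carry_out([
  [0,0,0,0,0,-30,0],
  [0,0,0,0,0,-60,0],
  [0,0,0,0,0,-60,0],
])

```text
clock: 25.05
position: [547.3, -408.8, 259.4]
ee_rot: [0.749, -0.663, 0.003, -0.001]
contact_force: [-0.5, -0.1, -0.5]
gripper_width: 42.6
grasp_force: 0.0
```

```bash
python3 - <<'E'
from h import *
w=shot("wrist","w8");print(read_state()["position"])
for c,d in(("yellow",-168),):
    m=tabmask(w,c,proj(w,rl(0,d,211)),50);f=fittab([(w,m)],rl(0,d,0)[:2],193);print(c,m.sum(),f,uy@(f[0][:2]-Mk),ux@(f[0][:2]-Mk))
print(proj(w,[rl(0,-168,211),rl(0,-207,165)]).round())
plan(rl(2,89.4,195),-83.1)
E
```

```text
[ 546.56336908 -408.24712348  257.2247187 ]
yellow 1229 (array([ 545.6, -408.4,    6.8]), np.float64(0.1)) -167.20879999999997 -0.09719999999999515
[[323. 277.]
 [323. 173.]]
turn [-0.002 -0.     0.001] shift [-256.6   -1.2   62.2] | 264 mm
```

View pics/w8.png

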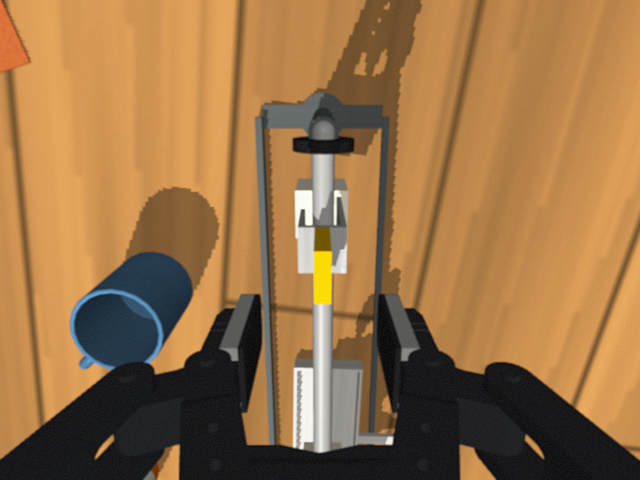

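Yellow hangs squarely near the far end at d≈-167, with its tab at (323,277). Next is green.

carry_out([
  [0,0,0,-62,0,0,0],
  [0,0,0,-124,0,0,0],
  [0,0,0,-186,-1,0,0],
  [0,0,0,-240,-1,0,0],
  [0,0,0,-256.5,-1,10,0],
])

```text
clock: 25.72
position: [515.4, -151.2, 246.0]
ee_rot: [0.75, -0.662, -0.0, -0.0]
contact_force: [1.0, 0.4, 0.2]
gripper_width: 42.6
grasp_force: 0.0
```

carry_out([
  [0,0,0,0,0,25,0],
  [0,0,0,0,0,52,0],
  [0,0,0,0,0,52,-1],
  [0,0,0,0,0,52,-1],
  [0,0,0,0,0,52,-1],
])

```text
clock: 26.35
position: [516.5, -154.2, 195.2]
ee_rot: [0.748, -0.663, 0.0, -0.0]
contact_force: [-0.3, 0.1, -1.7]
gripper_width: 7.3
grasp_force: 60.6
```

```bash
python3 - <<'E'
from h import *
s=read_state();print(s["position"],s["gripper_width"],s["grasp_force"],s["contact_force"])
plan(rl(0,-125,198),-83.1)
E
```

```text
[ 516.52710873 -154.23314634  195.162466  ] 7.312937207887105 60.63620924949646 [-0.32093646  0.12590656 -1.72902468]
turn [-0.001 -0.     0.   ] shift [213.6   1.6  -2.8] | 214 mm
```

carry_out([
  [0,0,0,10,0,-3,-1],
  [0,0,0,68,0.5,-3,-1],
  [0,0,0,128,1,-3,-1],
  [0,0,0,185,1.5,-3,-1],
  [0,0,0,213.5,1.5,-3,-1],
])

```text
clock: 26.98
position: [540.1, -369.7, 197.5]
ee_rot: [0.748, -0.664, 0.0, 0.0]
contact_force: [0.3, 0.8, -1.0]
gripper_width: 7.0
grasp_force: 60.6
```

carry_out([
  [0,0,0,0,0,2,-1],
  [0,0,0,0,0,3,-1],
  [0,0,0,0,0,3,-1],
  [0,0,0,0,0,3,-0.3],
  [0,0,0,0,0,3,0],
])

```text
clock: 27.6
position: [540.8, -365.5, 195.1]
ee_rot: [0.749, -0.663, 0.0, -0.0]
contact_force: [-0.4, 0.3, 0.2]
gripper_width: 42.3
grasp_force: 0.0
```

carry_out([
  [0,0,0,0,0,-30,0],
  [0,0,0,0,0,-60,0],
  [0,0,0,0,0,-60,0],
])

```text
clock: 27.98
position: [541.8, -366.5, 258.1]
ee_rot: [0.749, -0.663, 0.003, -0.001]
contact_force: [0.8, -0.3, -0.8]
gripper_width: 42.5
grasp_force: 0.0
```

```bash
python3 - <<'E'
from h import *
w=shot("wrist");print(read_state()["position"])
for c,d in(("yellow",-167),("green",-125),):
    m=tabmask(w,c,proj(w,rl(0,d,211)),50);f=fittab([(w,m)],rl(0,d,0)[:2],193);print(c,m.sum(),f,uy@(f[0][:2]-Mk),ux@(f[0][:2]-Mk))
plan(rl(2.5,133.4,195),-83.1)
E
```

```text
[ 540.9611705  -365.91835905  255.88683405]
yellow 1166 (array([ 545.8, -408.1,    6.7]), np.float64(0.15)) -166.935 0.13741999999992885
green 1106 (array([ 539.1, -365. ,    6.9]), np.float64(0.2)) -123.33998 -1.3337199999999985
turn [-0.003 -0.001  0.001] shift [-257.9   -2.2   60.6] | 265 mm
```

Blue next, from 133.4 to -82 (215 mm).

carry_out([
  [0,0,0,-62,0,0,0],
  [0,0,0,-124,-1,0,0],
  [0,0,0,-186,-1,0,0],
  [0,0,0,-240,-2,0,0],
  [0,0,0,-258,-2,10,0],
])

```text
clock: 28.65
position: [510.7, -107.2, 244.3]
ee_rot: [0.75, -0.662, 0.0, -0.0]
contact_force: [0.6, -0.3, -0.4]
gripper_width: 42.8
grasp_force: 0.0
```

carry_out([
  [0,0,0,0,0,25,0],
  [0,0,0,0,0,50.5,0],
  [0,0,0,0,0,50.5,-1],
  [0,0,0,0,0,50.5,-1],
  [0,0,0,0,0,50.5,-1],
])

```text
clock: 29.28
position: [511.7, -109.9, 194.7]
ee_rot: [0.748, -0.663, 0.0, -0.0]
contact_force: [-0.8, -0.8, -0.4]
gripper_width: 7.5
grasp_force: 60.4
```

carry_out([
  [0,0,0,10,0,-3,-1],
  [0,0,0,68,1,-3,-1],
  [0,0,0,128,2,-3,-1],
  [0,0,0,185,2,-3,-1],
  [0,0,0,215,2,-3,-1],
])

```text
clock: 29.9
position: [535.0, -326.9, 197.1]
ee_rot: [0.748, -0.664, 0.0, 0.0]
contact_force: [0.2, 0.8, -1.9]
gripper_width: 7.0
grasp_force: 60.4
```

carry_out([
  [0,0,0,0,0,2,-1],
  [0,0,0,0,0,3,-1],
  [0,0,0,0,0,3,-1],
  [0,0,0,0,0,3,-0.3],
  [0,0,0,0,0,3,0],
])

```text
clock: 30.52
position: [535.5, -322.8, 194.4]
ee_rot: [0.749, -0.663, 0.0, -0.0]
contact_force: [-0.4, -1.7, -0.4]
gripper_width: 42.0
grasp_force: 0.0
```

carry_out([
  [0,0,0,0,0,-30,0],
  [0,0,0,0,0,-60,0],
  [0,0,0,0,0,-60,0],
])

```text
clock: 30.9
position: [536.6, -323.7, 257.3]
ee_rot: [0.749, -0.663, 0.003, -0.001]
contact_force: [0.5, -0.2, 0.2]
gripper_width: 42.9
grasp_force: 0.0
```

```bash
python3 - <<'E'
from h import *
w=shot("wrist");print(read_state()["position"])
for c,d in(("green",-123),("blue",-82),):
    m=tabmask(w,c,proj(w,rl(0,d,211)),50);f=fittab([(w,m)],rl(0,d,0)[:2],193);print(c,m.sum(),f,uy@(f[0][:2]-Mk),ux@(f[0][:2]-Mk))
plan(rl(3.5,179,195),-83.1)
E
```

```text
[ 535.73030437 -323.19021281  255.24907666]
green 1102 (array([ 538.9, -364.4,    6.9]), np.float64(0.2)) -122.72025999999997 -1.4601600000000425
blue 1209 (array([ 533.8, -322.1,    6.9]), np.float64(0.13)) -80.11180000000002 -1.4389800000000699
turn [-0.003 -0.001  0.001] shift [-260.5   -3.2   60. ] | 267 mm
```

Red, from 179 to -38 (217 mm).

carry_out([
  [0,0,0,-62,-1,0,0],
  [0,0,0,-124,-1,0,0],
  [0,0,0,-186,-2,0,0],
  [0,0,0,-242,-3,0,0],
  [0,0,0,-260,-3,10,0],
])

```text
clock: 31.58
position: [506.2, -62.4, 243.7]
ee_rot: [0.75, -0.662, -0.0, -0.0]
contact_force: [0.1, 0.2, -0.4]
gripper_width: 42.8
grasp_force: 0.0
```

carry_out([
  [0,0,0,0,0,25,0],
  [0,0,0,0,0,50,0],
  [0,0,0,0,0,50,-1],
  [0,0,0,0,0,50,-1],
  [0,0,0,0,0,50,-1],
])

```text
clock: 32.2
position: [507.2, -65.1, 194.6]
ee_rot: [0.748, -0.663, 0.0, -0.001]
contact_force: [-0.6, 0.5, -1.3]
gripper_width: 6.7
grasp_force: 60.1
```

carry_out([
  [0,0,0,10,0,-3,-1],
  [0,0,0,68,1,-3,-1],
  [0,0,0,128,2,-3,-1],
  [0,0,0,185,3,-3,-1],
  [0,0,0,216,3,-3,-1],
])

```text
clock: 32.83
position: [529.7, -283.1, 197.2]
ee_rot: [0.748, -0.664, 0.0, 0.0]
contact_force: [0.1, 1.1, -1.0]
gripper_width: 7.0
grasp_force: 60.1
```

carry_out([
  [0,0,0,0,0,2,-1],
  [0,0,0,0,0,3,-1],
  [0,0,0,0,0,3,-1],
  [0,0,0,0,0,3,-0.3],
  [0,0,0,0,0,3,0],
])

```text
clock: 33.45
position: [530.2, -279.1, 194.5]
ee_rot: [0.749, -0.663, 0.0, -0.0]
contact_force: [0.9, -0.4, -0.3]
gripper_width: 41.8
grasp_force: 0.0
```

carry_out([
  [0,0,0,0,0,-30,0],
  [0,0,0,0,0,-60,0],
  [0,0,0,-60,60,-60,0],
  [0,0,0,-120,100,-60,0],
  [0,0,0,-180,100,-60,0],
])

```text
clock: 34.08
position: [415.3, -135.9, 254.3]
ee_rot: [0.748, -0.664, 0.0, -0.0]
contact_force: [0.4, 0.8, 0.6]
gripper_width: 42.5
grasp_force: 0.0
```

```bash
python3 - <<'E'
from h import *
w=shot("wrist","w9");print(read_state()["position"])
for c,d in(("red",-38),("blue",-80)):
    m=tabmask(w,c,proj(w,rl(0,d,211)),50);f=fittab([(w,m)],rl(0,d,0)[:2],193);print(c,m.sum(),f,uy@(f[0][:2]-Mk),ux@(f[0][:2]-Mk))
print(proj(w,[[423,-136,47]]))
E
```

```text
[ 412.95081149 -131.09713802  254.3062066 ]Traceback (most recent call last):
  File "<stdin>", line 4, in <module>
  File "h.py", line 52, in fittab
    best=min((minimize(cost,[x0[0],x0[1],y],method="Nelder-Mead",options=dict(initial_simplex=np.array([[x0[0],x0[1],y],[x0[0]+8,x0[1],y],[x0[0],x0[1]+8,y],[x0[0],x0[1],y+8]]))) for y in(-10,0,10,20)),key=lambda r:r.fun)
  File "h.py", line 52, in <genexpr>
    best=min((minimize(cost,[x0[0],x0[1],y],method="Nelder-Mead",options=dict(initial_simplex=np.array([[x0[0],x0[1],y],[x0[0]+8,x0[1],y],[x0[0],x0[1]+8,y],[x0[0],x0[1],y+8]]))) for y in(-10,0,10,20)),key=lambda r:r.fun)
              ~~~~~~~~^^^^^^^^^^^^^^^^^^^^^^^^^^^^^^^^^^^^^^^^^^^^^^^^^^^^^^^^^^^^^^^^^^^^^^^^^^^^^^^^^^^^^^^^^^^^^^^^^^^^^^^^^^^^^^^^^^^^^^^^^^^^^^^^^^^^^^^^^^^^^^^^^^^^^^^^^^^
    res = _minimize_neldermead(fun, x0, args, callback, bounds=bounds,
                               **options)
    fsim[k] = func(sim[k])
              ~~~~^^^^^^^^
    fx = function(np.copy(x), *(wrapper_args + args))
  File "h.py", line 47, in cost
    ys,xs=np.where(m);o=np.array([xs.min()-15,ys.min()-15]);b=np.zeros(((np.ptp(ys)+30)*S,(np.ptp(xs)+30)*S),np.uint8)
                                  ~~~~~~^^
    return umr_minimum(a, axis, None, out, keepdims, initial, where)
ValueError: zero-size array to reduction operation minimum which has no identity
```

View pics/w9.png

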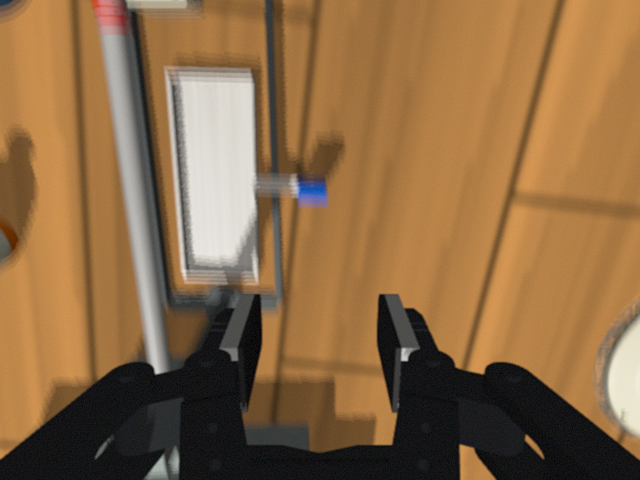

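The tray tab shows at (313,192) and the tray has kept its place. I'll locate it exactly.

```bash
python3 - <<'E'
from h import *
w=get_image("wrist");t=get_image("top");print(read_state()["position"])
m=tabmask(w,"blue",(313,192),50);c0=np.array(np.where(m)).mean(1)[::-1];g=at(w,c0,30);print(c0,g)
f=fittab([(w,m)],g[:2],28.5,(24,10,37));print(f,uy@(f[0][:2]-Mk),ux@(f[0][:2]-Mk))
S=get_image("scene")
for c,d in(("red",-38),("blue",-80),("green",-122),("yellow",-167)):
    m=tabmask(S,c,proj(S,rl(0,d,211)),14,80);print(c,m.sum(),at(S,np.array(np.where(m)).mean(1)[::-1],195),rl(0,d,195))
plan(np.r_[f[0][:2],100],-173.1);plan(np.r_[f[0][:2],34],-173.1)
E
```

```text
[ 416.53447149 -134.61582987  255.05362508]
[307.27954972 176.36585366] [ 424.39492131 -141.62674769   30.        ]
(array([ 424.1, -141.8,    7.2]), np.float64(0.12)) 112.07598 -88.67708
red 88 [ 528.89727478 -277.78459593  195.        ] [ 530.1676 -280.1264  195.    ]
blue 62 [ 534.42528123 -322.6181578   195.        ] [ 535.216 -321.824  195.   ]
green 42 [ 539.96346002 -367.5757348   195.        ] [ 540.2644 -363.5216  195.    ]
yellow 55 [ 546.36309113 -409.40007555  195.        ] [ 545.6734 -408.1976  195.    ]
turn [-2.000e-03  1.000e-03  1.575e+00] shift [  6.8  -5.6 154.9] | 155 mm
turn [-2.000e-03  1.000e-03  1.575e+00] shift [  6.8  -5.5 220.9] | 221 mm
```

carry_out([
  [0,0,0.18,2,-1,30,0],
  [0,0,0.36,4,-2,60,0],
  [0,0,0.54,6,-4,90,0],
  [0,0,0.72,7,-5.5,120,0],
  [0,0,0.9,7,-5.5,130,0],
])

```text
clock: 34.9
position: [423.2, -144.2, 121.9]
ee_rot: [-0.382, 0.924, 0.001, -0.002]
contact_force: [0.2, 1.0, 0.3]
gripper_width: 42.9
grasp_force: 0.0
```

carry_out([
  [0,0,0.18,0,0,10,0],
  [0,0,0.36,0,0,20,0],
  [0,0,0.54,0,0,25,0],
  [0,0,0.675,0,0,25,0],
  [0,0,0.675,0,0,25,0],
])

```text
clock: 35.52
position: [424.2, -143.9, 98.6]
ee_rot: [-0.058, 0.998, -0.0, -0.0]
contact_force: [-0.8, 0.5, 0.8]
gripper_width: 43.0
grasp_force: 0.0
```

```bash
python3 - <<'E'
from h import *
s=read_state();print(s["position"],s["joints"])
w=get_image("wrist")
m=tabmask(w,"blue",proj(w,[424,-142,30]),60);f=fittab([(w,m)],(424,-142),28.5,(24,10,37));print(m.sum(),f)
plan(np.r_[f[0][:2],34],-173.1);
E
```

```text
[ 424.17795927 -143.9480499    98.63918912] [ 3.77554475e-02  2.64774739e-01 -6.09326884e-01  3.11325218e-04
 -6.97008332e-01 -1.49196828e+00]
1489 (array([ 424.3, -141.4,    5.2]), np.float64(0.07))
turn [-0.    -0.    -0.003] shift [-0.5  2.4 64.7] | 65 mm
```

carry_out([
  [0,0,0,0,2,35,0],
  [0,0,0,0,2,64,0],
  [0,0,0,0,2,64,-1],
  [0,0,0,0,2,64,-1],
  [0,0,0,0,2,64,-1],
])

```text
clock: 36.2
position: [423.7, -141.1, 35.9]
ee_rot: [-0.059, 0.998, -0.0, 0.001]
contact_force: [0.2, -0.7, -2.2]
gripper_width: 9.0
grasp_force: 60.0
```

carry_out([
  [0,0,0,0,-40,0,-1],
  [0,0,0,0,-80,0,-1],
  [0,0,0,0,-120,0,-1],
  [0,0,0,0,-160,0,-1],
  [0,0,0,0,-195,0,-1],
])

```text
clock: 36.83
position: [446.1, -336.1, 35.8]
ee_rot: [-0.058, 0.998, -0.0, 0.0]
contact_force: [0.4, 0.0, -0.7]
gripper_width: 8.8
grasp_force: 60.1
```

```bash
python3 - <<'E'
from h import *
s=read_state();p=s["position"];print(p,s["gripper_width"],s["grasp_force"],s["contact_force"],uy@(p[:2]-Mk),ux@(p[:2]-Mk))
E
```

```text
[ 446.14230766 -336.14096276   35.8253487 ] 8.845004960331952 60.05782127380371 [ 0.43887275  0.03656086 -0.71768061] -83.51521320637785 -90.15326067655312
```

carry_out([
  [0,0,0,-3,-12,0,-1],
  [0,0,0,-3,-20,0,-1],
  [0,0,0,-3,-20,0,-1],
  [0,0,0,-3,-20,0,-0.3],
  [0,0,0,-3,-20,0,0],
])

```text
clock: 37.45
position: [451.5, -353.6, 35.2]
ee_rot: [-0.059, 0.998, -0.0, 0.0]
contact_force: [0.4, 0.1, -0.2]
gripper_width: 42.5
grasp_force: 0.0
```

carry_out([
  [0,0,0,0,0,-30,0],
  [0,0,0,10,0,-80,0],
  [0,0,0,20,20,-130,0],
  [0,0,-0.1,20,60,-180,0],
  [0,0,-0.25,20,110,-200,0],
])

```text
clock: 38.08
position: [419.6, -246.7, 238.1]
ee_rot: [-0.184, 0.983, -0.001, 0.003]
contact_force: [0.7, -1.2, 0.5]
gripper_width: 42.7
grasp_force: 0.0
```

```bash
python3 - <<'E'
from h import *
w=shot("wrist","w10")
S=shot("scene","scene2");p=read_state()["position"];print(p)
m=tabmask(w,"blue",proj(w,rl(-86,-103,47)),50)
f=fittab([(w,m)],rl(-86,-103,0)[:2],28.5,(24,10,37));print(m.sum(),f,uy@(f[0][:2]-Mk),ux@(f[0][:2]-Mk))
H=np.array([529.5,270.5]);cx=np.array([-.133,.991])
print(np.r_[H+cx*0,300],np.r_[H+cx*155,280],np.r_[H+cx*155,172])
plan(np.r_[H+cx*60-cx*0,300],-83);plan([440,60,300],-83)
cv2.imwrite("pics/s2c.png",cv2.resize(S["color"][20:420,200:460],(520,800))[:600])
E
```

```text
[ 419.0707417  -244.4519327   238.43966713]
481 (array([ 453.6, -351. ,  -11.9]), np.float64(0.42)) -99.16368 -84.53532
[529.5 270.5 300. ] [508.885 424.105 280.   ] [508.885 424.105 172.   ]
turn [-0.007  0.003 -1.32 ] shift [-305.2  497.3  -61.4] | 587 mm
turn [-0.007  0.003 -1.32 ] shift [-130.8  275.7  -61.7] | 311 mm
```

View pics/s2c.png

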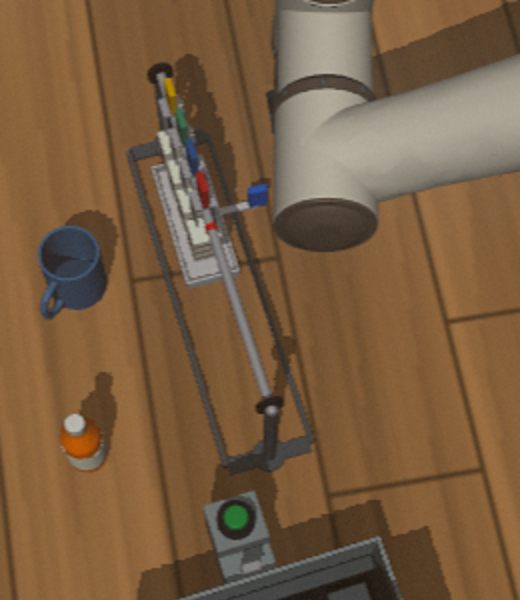

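Castings hang in a row past the mark, with the tray under them and its tab at (258,195). Now the lid.

carry_out([
  [0,0,-0.17,-26,55,-13,-1],
  [0,0,-0.34,-52,110,-26,-1],
  [0,0,-0.51,-78,165,-39,-1],
  [0,0,-0.68,-104,220,-52,-1],
  [0,0,-0.85,-130,275,-62,-1],
])

```text
clock: 38.8
position: [441.1, 58.0, 297.3]
ee_rot: [-0.574, 0.819, -0.0, 0.0]
contact_force: [1.1, 0.2, -0.1]
gripper_width: -0.0
grasp_force: 0.0
```

```bash
python3 - <<'E'
from h import *
H=np.array([529.5,270.5]);cx=np.array([-.133,.991])
print(read_state()["position"]);plan(np.r_[H+cx*160,300],-82.4)
E
```

```text
[441.1474134   57.95555589 297.31657979]
turn [-0.     0.    -0.481] shift [-371.7   63.7   -2.6] | 377 mm
```

carry_out([
  [0,0,-0.1,-60,10,-2,-1],
  [0,0,-0.2,-119,20,-2,-1],
  [0,0,-0.3,-178,31,-2,-1],
  [0,0,-0.4,-237,41,-2,-1],
  [0,0,-0.481,-296,51,-2,-1],
])

```text
clock: 39.42
position: [496.2, 353.3, 298.2]
ee_rot: [0.751, -0.66, 0.0, 0.0]
contact_force: [0.3, 0.5, 0.5]
gripper_width: 0.2
grasp_force: 0.0
```

carry_out([
  [0,0,0,-55,-15,0,-1],
  [0,0,0,-73,-23.5,0,-1],
  [0,0,0,-73,-23.5,0,-1],
])

```text
clock: 39.8
position: [510.1, 428.0, 296.6]
ee_rot: [0.751, -0.66, -0.0, 0.002]
contact_force: [0.4, 0.0, -0.4]
gripper_width: -0.0
grasp_force: 0.0
```

```bash
python3 - <<'E'
from h import *
w=shot("wrist","w11");print(read_state()["position"])
H=np.array([529.5,270.5]);cx=np.array([-.133,.991]);plan(np.r_[H+cx*160,172],-82.4)
th=1.75;e=H+cx*(-120*np.cos(th)+85*np.sin(th));print(e,82+120*np.sin(th)+85*np.cos(th),proj(w,[np.r_[e,185]]))
E
```

```text
[510.03746685 426.85945399 297.36288608]
turn [ 0.002 -0.002 -0.006] shift [ -2.6   1.3 125.4] | 125 mm
[515.53123182 374.58307717] 184.9273988946656 [[321.06561874 141.16377221]]
```

View pics/w11.png

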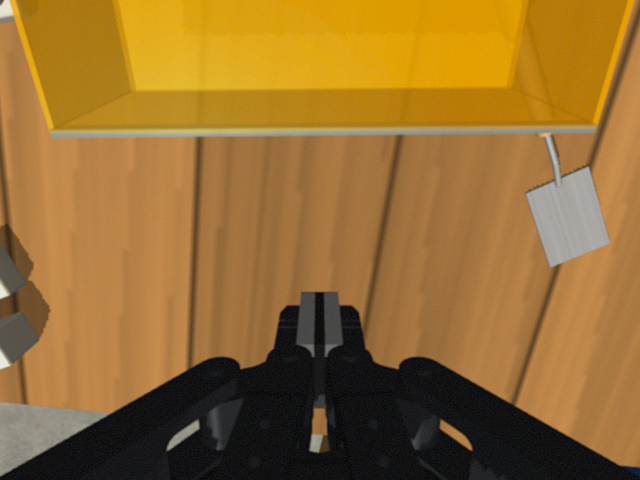

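The lid's outer face shows its top edge at row 135, close to the predicted 141, and nothing else is near. I'll descend behind it and touch.

carry_out([
  [0,0,0,0,0,60,-1],
  [0,0,0,0,0,125,-1],
  [0,0,0,15,0,125,-1],
  [0,0,0,35,0,125,-1],
  [0,0,0,45,0,125,-1],
])

```text
clock: 40.48
position: [517.6, 381.2, 178.0]
ee_rot: [0.75, -0.661, 0.0, -0.003]
contact_force: [-0.4, 3.1, 2.1]
gripper_width: 0.2
grasp_force: 2.7
```

carry_out([
  [0,0,0,16,0,-34,-1],
  [0,0,0,36,0,-47,-1],
  [0,0,0,60,0,-56,-1],
  [0,0,0,82,0,-62,-1],
  [0,0,0,108,0,-62,-1],
])

```text
clock: 41.1
position: [529.7, 273.2, 236.0]
ee_rot: [0.751, -0.661, -0.0, 0.0]
contact_force: [0.0, 1.1, 0.1]
gripper_width: 0.2
grasp_force: 0.0
```

```bash
python3 - <<'E'
from h import *
H=np.array([529.5,270.5]);cx=np.array([-.133,.991]);s=read_state();p=s["position"];print(cx@(p[:2]-H),p,s["contact_force"])
w=shot("wrist","w12")
E
```

```text
2.697237659087933 [529.67203157 273.24482125 235.99014498] [0.02082098 1.12618703 0.14432323]
```

View pics/w12.png

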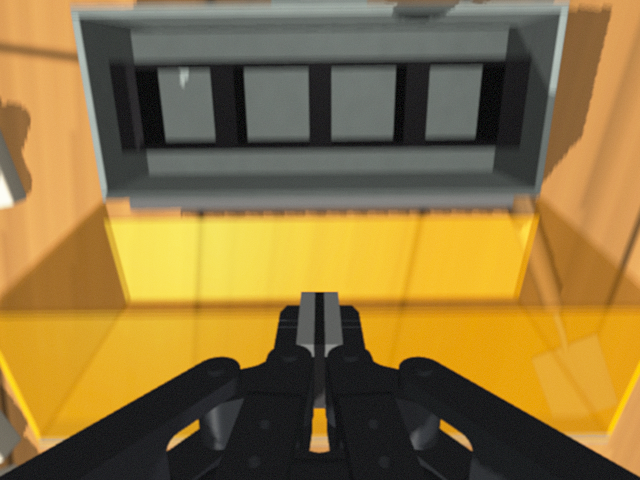

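The finger slipped over the edge and the lid sprang back to its stop. I'll go back behind it, contact lower and rise later.

carry_out([
  [0,0,0,0,0,-40,-1],
  [0,0,0,-50,0,-60,-1],
  [0,0,0,-110,0,-60,-1],
  [0,0,0,-160,0,-60,-1],
  [0,0,0,-160,0,-60,-1],
])

```text
clock: 41.78
position: [508.4, 435.9, 293.4]
ee_rot: [0.752, -0.66, -0.0, 0.002]
contact_force: [-0.7, -0.3, -0.9]
gripper_width: 0.2
grasp_force: 0.0
```

carry_out([
  [0,0,0,0,0,60,-1],
  [0,0,0,0,0,115,-1],
  [0,0,0,0,0,138,-1],
  [0,0,0,15,0,138,-1],
  [0,0,0,35,0,138,-1],
])

```text
clock: 42.4
position: [514.7, 397.6, 159.3]
ee_rot: [0.751, -0.661, 0.0, -0.001]
contact_force: [0.1, 0.4, 0.3]
gripper_width: 0.3
grasp_force: 0.0
```

```bash
python3 - <<'E'
from h import *
H=np.array([529.5,270.5]);cx=np.array([-.133,.991]);s=read_state();p=s["position"];print(cx@(p[:2]-H),p,s["contact_force"])
E
```

```text
127.94337795855269 [514.67811136 397.61611178 159.34057941] [0.1174463  0.43186521 0.32520595]
```

carry_out([
  [0,0,0,16,0,0,-1],
  [0,0,0,33,0,-10,-1],
  [0,0,0,49,0,-26,-1],
  [0,0,0,67,0,-40,-1],
  [0,0,0,86,0,-50,-1],
])

```text
clock: 43.02
position: [524.9, 312.4, 209.3]
ee_rot: [0.751, -0.661, 0.0, -0.001]
contact_force: [1.1, 1.1, 0.2]
gripper_width: 0.1
grasp_force: 0.6
```

```bash
python3 - <<'E'
from h import *
H=np.array([529.5,270.5]);cx=np.array([-.133,.991]);s=read_state();p=s["position"];print(cx@(p[:2]-H),p,s["contact_force"])
E
```

```text
42.144023949297186 [524.85027853 312.40273561 209.31375774] [1.14310577 1.06298667 0.24949526]
```

carry_out([
  [0,0,0,22,0,-5,-1],
  [0,0,0,42,0,-6,-1],
  [0,0,0,62,0,-2,-1],
  [0,0,0,82,0,5,-1],
  [0,0,0,108,0,15,-1],
])

```text
clock: 43.65
position: [538.9, 205.0, 193.7]
ee_rot: [0.751, -0.661, 0.001, -0.001]
contact_force: [-0.7, 1.6, 1.5]
gripper_width: 0.2
grasp_force: 0.6
```

```bash
python3 - <<'E'
from h import *
H=np.array([529.5,270.5]);cx=np.array([-.133,.991]);s=read_state();p=s["position"];print(cx@(p[:2]-H),p,s["contact_force"])
S=shot("scene","scene3");w=shot("wrist","w13")
a=cv2.resize(S["color"][250:430,230:440],(467,400));cv2.imwrite("pics/c3.png",np.hstack([a,cv2.resize(w["color"],(333,400))]))
E
```

```text
-66.18496634287725 [538.90067936 204.97560445 193.6971084 ] [-0.69985048  1.63305088  1.50996257]
```

View pics/c3.png

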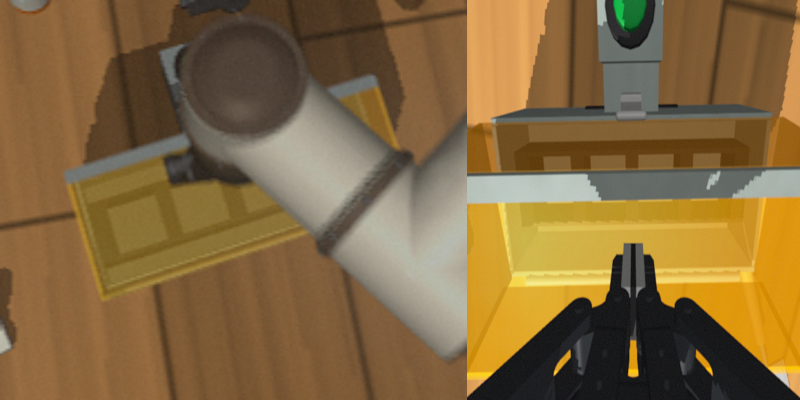

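The lid is nearly shut with the finger on top of it. I'll move towards the front edge and press down.

carry_out([
  [0,0,0,14,0,4,-1],
  [0,0,0,28,0,10,-1],
  [0,0,0,28,0,14,-1],
  [0,0,0,28,0,18,-1],
  [0,0,0,28,0,20,-1],
])

```text
clock: 44.38
position: [542.4, 177.4, 179.6]
ee_rot: [0.752, -0.66, 0.002, 0.001]
contact_force: [-14.8, -5.5, 36.9]
gripper_width: 0.2
grasp_force: 18.7
```

carry_out([
  [0,0,0,0,0,3,-1],
  [0,0,0,0,0,3,-1],
])

```text
clock: 44.62
position: [542.4, 177.4, 179.5]
ee_rot: [0.752, -0.659, 0.003, -0.0]
contact_force: [-16.4, -5.7, 42.4]
gripper_width: 0.1
grasp_force: 21.6
```

carry_out([
  [0,0,0,0,0,-20,-1],
  [0,0,0,0,0,-70,-1],
  [0,0,0,-40,30,-110,-1],
  [0,0,0,-80,80,-120,-1],
  [0,0,0,-120,135,-120,-1],
])

```text
clock: 45.25
position: [399.4, 277.2, 290.1]
ee_rot: [0.75, -0.661, -0.0, -0.0]
contact_force: [-0.6, 1.6, -0.4]
gripper_width: 0.0
grasp_force: 0.0
```

carry_out([
  [0,0,0,-55,25,0,-1],
  [0,0,0,-110,50,0,-1],
  [0,0,0,-165,75,0,-1],
  [0,0,0,-165,75,0,-1],
  [0,0,0,-165,75,0,-1],
])

```text
clock: 45.88
position: [305.0, 430.1, 288.9]
ee_rot: [0.751, -0.661, 0.0, 0.001]
contact_force: [-0.1, -0.4, 0.5]
gripper_width: 0.0
grasp_force: 0.0
```

```bash
python3 - <<'E'
from h import *
print(read_state()["position"],read_state()["contact_force"])
t=shot("top","top4");S=shot("scene","scene4")
a=cv2.resize(t["color"][130:330,160:580],(800,381));b=cv2.resize(S["color"][250:400,240:430],(266,210))
c=np.zeros((600,800,3),np.uint8);c[:381]=a;c[385:595,:266]=b
q=cv2.resize(S["color"][40:220,240:400],(187,210));c[385:595,300:487]=q;cv2.imwrite("pics/c4.png",c)
for n,d in(("red",-37),("blue",-80),("green",-122),("yellow",-167)):
    m=tabmask(t,n,proj(t,rl(0,d,211)),14,80);u=at(t,np.array(np.where(m)).mean(1)[::-1],195);print(n,m.sum(),uy@(u[:2]-Mk),ux@(u[:2]-Mk))
for r,z in((t,30),(S,30)):
    m=tabmask(r,"blue",proj(r,rl(-86,-103,30)),14,80);u=at(r,np.array(np.where(m)).mean(1)[::-1],z);print("tray tab",m.sum(),uy@(u[:2]-Mk),ux@(u[:2]-Mk))
print(proj(S,[[383.1,248.3,167],[688.2,172.5,167],[680,292,167],[399,139,167]]).round())
E
```

```text
[305.01447514 430.10224595 288.91556252] [-0.09122214 -0.42039048  0.45253376]
red 126 -34.341140827517876 0.7393430603156769
blue 97 -79.47579398812414 1.9400758951749157
green 90 -122.57976259330388 2.0681141644841134
yellow 111 -166.86819100307662 2.6243552505412335
tray tab 113 -101.32141539896965 -85.19156994803556
tray tab 96 -101.94546448309345 -87.63536195603257
[[413. 333.]
 [260. 322.]
 [272. 380.]
 [394. 283.]]
```

View pics/c4.png

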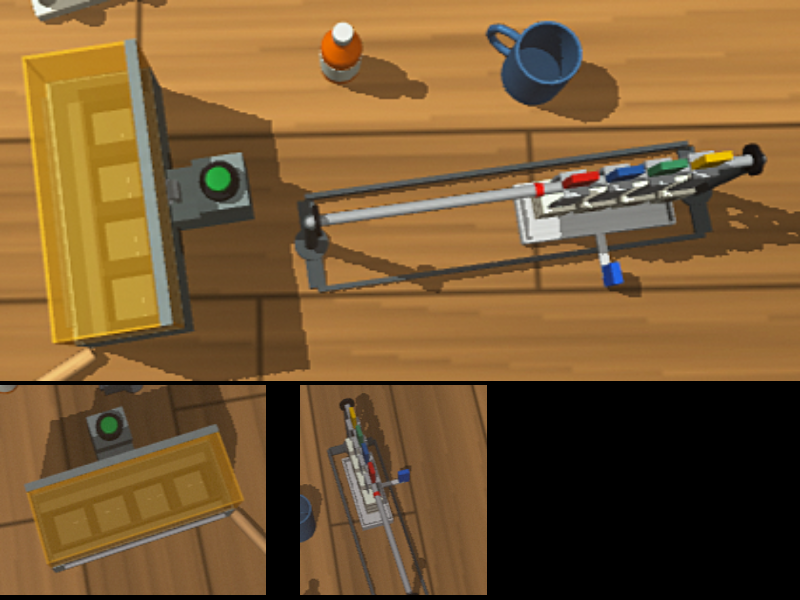

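The lid stays shut with nothing holding it. All four castings hang past the mark (d = -34 to -167), and the tray is centred under them at d≈-102.

```bash
python3 -c "
from bench import *
print(job_done())"
```

```text
the job is handed in; nothing more can be done
None
```

The job is handed in, with no verdict returned: by my last camera check all four castings hang past the red mark over the drip tray, the empty case's lid is shut and stays shut unaided, and the bottle, mug and knife were left alone.

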